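# Seat a tongued battery in the test dock

### The job

Put the battery that has a tongue at one end into the bay of the battery test dock: tongue first and tail raised, in under the lip against the sprung contact, then rock the tail down until the battery lies flat and fully home on the bay floor, and let go. Work gently, as the dock is delicate: never push with more than about 12 N; leave the other battery where it is.

Things in the scene. Friction and masses are not known exactly. Their poses are not given: they have to be found in the camera images.
- battery: Battery to seat: black block, grey label on top, about 130 g, 68 long (x) x 40 (y) x 30 mm; origin at the centre of its underside over all 68 mm. The block spans x = -34..+24; at its +x end a tongue sticks out at the bottom, x = +24..+34, 30 wide, z = 0..5. Lies label up. Grip it across the 40 mm width by its upper half, as the lower 10 mm sink between the bay's walls.
- tongue (a point): Middle of the bottom edge at the very tip of the battery's tongue: (34, 0, 0) mm in the battery's frame, battery axes.
- spare: The other battery, to be left alone: plain black block without tongue, 68 x 50 x 30 mm, 190 g, label up on the bench. Origin at the centre of its underside.
- dock: Battery test dock, fixed: grey base 170 (x) x 100 (y) x 22 mm, origin at the centre of its underside; +x points to the bay's lip end, -x to its tail end, where a display lies flat. On it a bay carriage is clamped, shifted up to 11 mm either way along dock x from nominal. The shift is in no pose reading, only to be seen or felt; it does not give under working forces.
- bay (a point): Nominal bay centre on the bay floor, (0, 0, 25) mm in the dock's frame, dock axes. The seated battery's origin rests here, but for the carriage's shift of up to 11 mm along x, with battery x along dock x. The floor is flat; side walls 42 mm apart inside, 7 mm thick, tops 10 mm above the floor.
- tailwall (a point): Nominal foot of the bay's tail wall: its inner face at the floor, (-34, 0, 25) mm in the dock's frame, shifting with the carriage. Wall 8 mm thick, top 10 mm above the floor. The seated battery's tail stands against it.
- lip (a point): Nominal middle of the lip's lower front edge, (29.5, 0, 33.5) mm in the dock's frame, shifting with the carriage. The lip bridges the bay from here to x = 50 mm: underside 8.5 mm, top 12 mm above the floor. At 15 to 20 degrees of tilt, tongue on the floor, the battery's front face meets the lip after about 6 mm of contact push.
- contact (a point): Nominal middle of the free face of the sprung brass contact block under the lip, (30, 0, 28.5) mm in the dock's frame, shifting with the carriage; 24 wide, 0.5 to 6.5 mm above the floor. Pushed to +x it gives way up to 7.5 mm, with 3 N at once plus 1 N per mm. The battery needs 4 to 6 mm of push to swing down inside the tail wall; the spring then holds it against that wall.
Mind the look-alikes: they are no part of the job. Leave any blue look-alike of the battery alone. Of the things shaped like the dock, the grey one is meant.

How it is judged:
On the way, in this order (a step that is already met when the one before it is completed fails the run):
1. the battery is lifted clear of the bench (height (world z) of battery above 0.05 m), for 0.2 s.
2. the tongue tip is down in the lip end of the bay with the tail still raised (tilt over 0.08 rad) (z of tongue in the frame of bay below 0.006 m and x of tongue in the frame of bay between 0.012 and 0.055 m and angle between battery's own z axis and vertical above 0.08 rad), for 0.1 s.
At the end, for the whole second after the job is handed in: The battery lies at rest in the bay, released: its underside within 2 mm of the bay floor, tilted less than 0.035 rad, tongue towards the lip, origin within 13 mm along and 3 mm across of site bay; the other battery within 15 mm of where it started (z of battery in the frame of bay between -0.002 and 0.002 m and angle between battery's own z axis and vertical below 0.035 rad and x of battery in the frame of bay between -0.013 and 0.013 m and y of battery in the frame of bay between -0.003 and 0.003 m and x of tongue in the frame of bay above 0.015 m and linear speed of battery below 0.01 m/s and distance of spare from where it was at the start of the episode below 0.015 m); the robot touches nothing.
It fails at once if the battery's contact forces on the dock, spring included, add up to more than 30 N (contact force between battery and dock above 30 N).
It fails at once if the other battery is moved by more than 15 mm (distance of spare from where it was at the start of the episode above 0.015 m).
It also fails if it takes over 58 s, if anything falls off the work surface, if the arm or the gripper's body presses on something with over 40 N, if the wrist force passes 120 N, or if a joint passes its speed limit or range.

### The arm

A 6-joint arm with a two-finger parallel gripper is mounted at the origin on the work surface. World frame = base frame: x ahead of the robot, y to its left, z up, the work surface at z = 0. Lengths are in m, angles in rad, forces in N, time in s.
With the tool pointing down it reaches from about 0.4 to 0.825 m from the base axis. Payload 7 kg.
Tool frame: the origin (TCP) lies at the very end of the fingers, on their centre line; the grasp point (between the pads) lies 19 mm behind it; z points along the fingers, y is the line along which they close (so a half turn about z gives the same grasp; the last joint's range is limited). The gripper opens to 88 mm and grips with 3 to 60 N. Pads are 19 mm wide; open, the fingers measure 130 mm over their backs; the gripper's body (78 mm by 193 mm) begins 47 mm behind the grasp point.
Start: joints at [-0.987, 0.359, 0.012, 0, -1.224, -0.288], TCP at [0.197, -0.646, 0.227] pointing down, gripper open.
Joint ranges: [-3.07, 3.07], [-1.43, 2.12], [-1.02, 1.25], [-3.03, 1.67], [-3.05, -0], [-3.03, 3.03]. Speed limits (rad/s): [2.39, 2.39, 3.01, 3.14, 3.14, 3.14].

### API

Orientations are given as [roll, pitch, yaw] about the fixed x, y, z axes, in that order (R = Rz(yaw) Ry(pitch) Rx(roll)).
In Python, from station import arm, grab_frame gives the robot as it stands.
- The arm moves only by the tool jog_arm, never from a script. Its argument "deltas" is a list that holds one entry, the list of rows, each a list of 4 numbers: the shift along the tool's x, y, z in units of 60 mm (1.0 is 60 mm), then the turn about the tool's z in units of 5 degrees (1.0 is 5 degrees). A call has 1 to 8 rows; each row is the pose to reach, as a shift and turn from the pose commanded when the call began, along the tool's axes at that moment; what a row does not reach only later rows make up. A row lasts 1/8 s, in which the tool goes at most 62.5 mm and 10.7 degrees, less where a joint would pass 70% of its speed; a pose out of reach is approached as far as the arm can. A call with a gripper value outside its range is refused whole. "grip" is the finger opening in mm, from 0 to 87.6, set as the call begins (left out, the last holds). The fingers move at their own pace and stop on an object; "squeeze" is the grip in N (left out, the last holds). Time passes only in rows, so rows that repeat a pose let the fingers close. It gives the time, the measured TCP pose, the force, the opening and the grip force at its end, in the units of the state.
- arm.get_state(): the state, without advancing time (a new reading comes with each control period).
- grab_frame(name): name is "scene" or "top" or "wrist"; returns a dict with "img" (384x512x3 uint8, red, green, blue), "vfov" (degrees; the focal length in pixels is half the picture's height over the tangent of half this angle, whatever the lens; pixels are square), "cx", "cy" (the principal point, pixels), "xyz" and "rotation" of the camera in the world. Camera axes: x right, y down, z forward; pixel columns grow to the right and rows downward; lengths in m; the calibration is good to about 2 mm. The wrist camera is an equidistant fisheye: a pixel r from the principal point sees the ray r / f radians off the axis. A picture is of the moment at which its call begins. There is no depth.
- arm.job_done(): hands the job in; it is judged then, once.
The state is a dict: "t": time; "q": joint angles; "qd": joint speeds; "joint_efforts": joint torques, N m; "eef_pos": TCP position; "ee_rot": TCP orientation; "force": force on the tool from outside, world axes, zero at the start; "moment": the same for the moment, N m; "width": finger opening in m; "gripper_force": force on a finger pad.
Only numpy, scipy, OpenCV 4.12 (cv2) and the standard library are available. Lean on these libraries where they do the work, as an engineer would, in place of code of your own. Each camera call takes 0.05 s, during which the arm holds its last target. There are 200 camera calls.

## Working session

There is one attempt and no reset: what is moved stays moved. The work goes in short steps, Python scripts to look and compute and a tool call to move; the robot and the scene stay as the last step left them, time stands still between calls to the robot, and variables do not carry over. Pictures are saved under pics/ and viewed, at most 12 in all, crops included, and the job is handed in when it is done.

Besides the shell and the picture viewer there is one more tool, called after "Request:" by a JSON object that holds its "method" and its "body". jog_arm: Moves the arm, as the interface text tells. Its arguments: {"type":"object","properties":{"deltas":{"type":"array"},"grip":{"type":"number"},"squeeze":{"type":"number"}},"required":["deltas"]}

```bash
ls; mkdir -p pics
python3 - <<'E'
from station import arm, grab_frame
import cv2, numpy as np
ims=[]
for n in ["scene","top"]:
    f=grab_frame(n); cv2.imwrite(f"pics/{n}0.png",f["img"][:,:,::-1]); print(n,f["vfov"],f["cx"],f["cy"],np.round(f["xyz"],4).tolist(),np.round(f["rotation"],4).tolist())
s=arm.get_state(); print(s)
E
```

```text
pics
scene 56.45263167513245 254.74447930503393 196.68008506266733 [0.9407, 0.0251, 0.6931] [-2.5005, -0.0158, 1.6432]
top 52.75976036114789 250.16418624666952 190.02907359679995 [0.3492, -0.0141, 0.9305] [-3.012, 0.0061, -1.5477]
{'t': 0.1, 'q': array([-9.86948602e-01,  3.59289905e-01,  1.11792029e-02, -3.45553051e-04,
       -1.22415078e+00, -2.88127665e-01]), 'qd': array([ 0.00030444, -0.00254988,  0.00183573,  0.00114334, -0.00022645,
        0.00020238]), 'joint_efforts': array([-1.54879333e-03, -5.84161091e+01,  2.93750238e+01,  7.01553941e+00,
        1.01540811e-02, -5.15859176e-05]), 'eef_pos': array([ 0.19658502, -0.64526971,  0.22573864]), 'ee_rot': array([ 3.14009557e+00, -1.04905084e-04, -2.84599015e+00]), 'force': array([-1.00169577, -0.82330104, -0.08275175]), 'moment': array([ 0.0083048 ,  0.01749458, -0.0372967 ]), 'gripper_force': 0.0, 'width': 0.08783317617424795}
```

View pics/top0.png

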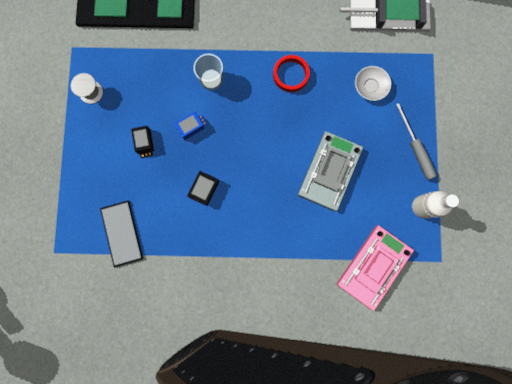

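View pics/scene0.png

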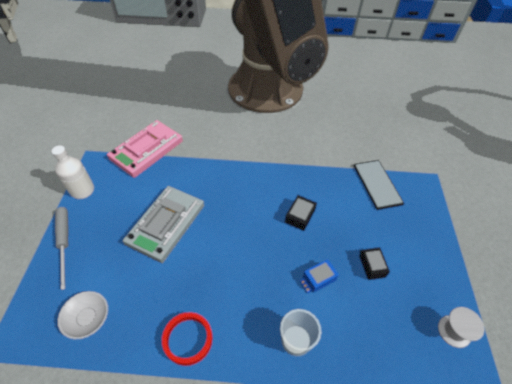

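The top picture shows the grey dock at about (332,170) with its green display at the upper end. A battery with gold at one end is at (143,141) and a plain one at (203,188). I'll zoom in on these.

Run:
```python
import cv2, numpy as np
a=cv2.imread("pics/top0.png");b=cv2.imread("pics/scene0.png")
def c(im,x,y,w,h,W,H): return cv2.resize(im[y:y+h,x:x+w],(W,H),interpolation=cv2.INTER_CUBIC)
r1=np.hstack([c(a,120,115,50,37,400,300),c(a,180,165,50,37,400,300)])
r2=np.hstack([c(a,284,122,100,95,316,300),c(b,350,238,50,50,242,300),c(b,115,178,100,94,242,300)])
cv2.imwrite("pics/crop1.png",np.vstack([r1,r2]))
```

```text
(no output)
```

View pics/crop1.png

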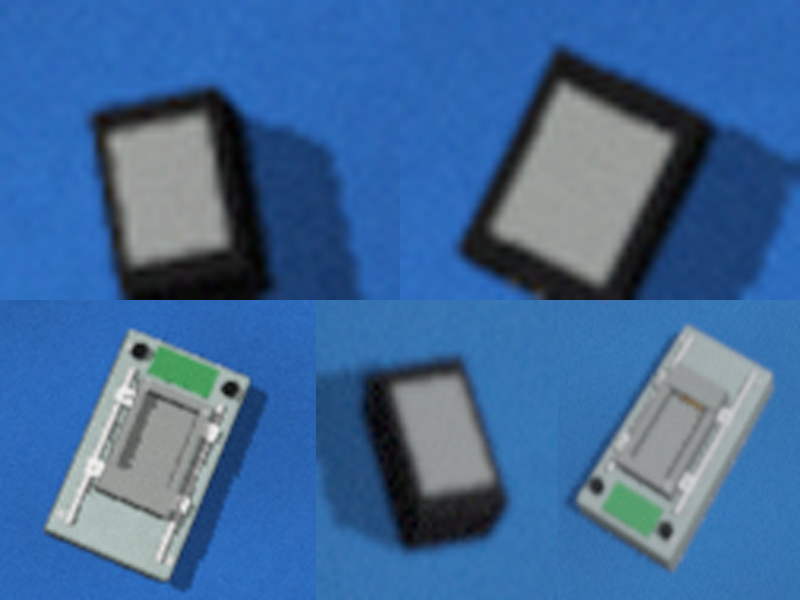

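The dock's bay opens to the bench's near side, with the display (tail, −x) at upper left. I need to compare the lower ends of the two batteries.

```bash
cat > h.py <<'E'
import numpy as np, cv2
from station import arm, grab_frame
from scipy.spatial.transform import Rotation as R
def rot(r): return R.from_euler('xyz',r).as_matrix()
def ray(f,u,v):
    F=192/np.tan(np.radians(f["vfov"])/2); d=np.array([(u-f["cx"])/F,(v-f["cy"])/F,1.])
    if f.get("fish"):
        r=np.hypot(d[0],d[1]); d=np.array([d[0]/r*np.sin(r),d[1]/r*np.sin(r),np.cos(r)])
    return rot(f["rotation"])@d
def at(f,u,v,z):
    d=ray(f,u,v); p=np.array(f["xyz"]); return p+d*(z-p[2])/d[2]
def proj(f,P):
    F=192/np.tan(np.radians(f["vfov"])/2)
    c=(np.atleast_2d(P)-np.array(f["xyz"]))@rot(f["rotation"])
    if f.get("fish"):
        rr=np.hypot(c[:,0],c[:,1]); th=np.arctan2(rr,c[:,2]); k=th/np.maximum(rr,1e-9)
        return np.c_[f["cx"]+F*k*c[:,0],f["cy"]+F*k*c[:,1]]
    return np.c_[f["cx"]+F*c[:,0]/c[:,2],f["cy"]+F*c[:,1]/c[:,2]]
T=dict(vfov=52.75976036114789,cx=250.16418624666952,cy=190.02907359679995,xyz=[.3492,-.0141,.9305],rotation=[-3.012,.0061,-1.5477])
S=dict(vfov=56.45263167513245,cx=254.74447930503393,cy=196.68008506266733,xyz=[.9407,.0251,.6931],rotation=[-2.5005,-.0158,1.6432])
E
python3 - <<'E'
from h import *
a=cv2.imread("pics/top0.png");b=cv2.imread("pics/scene0.png")
def c(im,x,y,w,h): return cv2.resize(im[y:y+h,x:x+w],(400,300),interpolation=cv2.INTER_CUBIC)
cv2.imwrite("pics/crop2.png",np.vstack([np.hstack([c(a,120,122,56,42),c(a,175,168,56,42)]),np.hstack([c(b,345,240,56,42),c(b,272,192,56,42)])]))
g=lambda i,s,x0,y0:np.array([x0+i[0]*s,y0+i[1]*s])
# label corners in top view (crop1 px/8)
for x0,y0,L in [(120,115,[(107,133),(208,108),(232,247),(130,267)]),(180,165,[(563-400,80),(677-400,133),(607-400,287),(487-400,233)])]:
    P=np.array([at(T,x0+u/8,y0+v/8.1,.03)[:2] for u,v in L]); print(P.round(4).tolist(),np.linalg.norm(np.diff(np.vstack([P,P[:1]]),axis=0),axis=1).round(4))
# dock base top corners
L=[(130,330),(250,376),(168,580),(45,530)]
P=np.array([at(T,284+u/3.16,122+(v-300)/3.16,.022)[:2] for u,v in L]);print(P.round(4).tolist(),np.linalg.norm(np.diff(np.vstack([P,P[:1]]),axis=0),axis=1).round(4),P.mean(0))
E
```

```text
[[0.6018, 0.2773], [0.6101, 0.2475], [0.5681, 0.2378], [0.5614, 0.2679]] [0.031  0.043  0.0308 0.0415]
[[0.4998, 0.1124], [0.485, 0.0782], [0.4396, 0.0971], [0.4545, 0.1329]] [0.0373 0.0492 0.0388 0.0498]
[[0.6138, -0.1833], [0.5798, -0.2741], [0.4233, -0.2111], [0.4587, -0.1196]] [0.097  0.1687 0.0981 0.1677] [ 0.51888147 -0.19702924]
```

View pics/crop2.png

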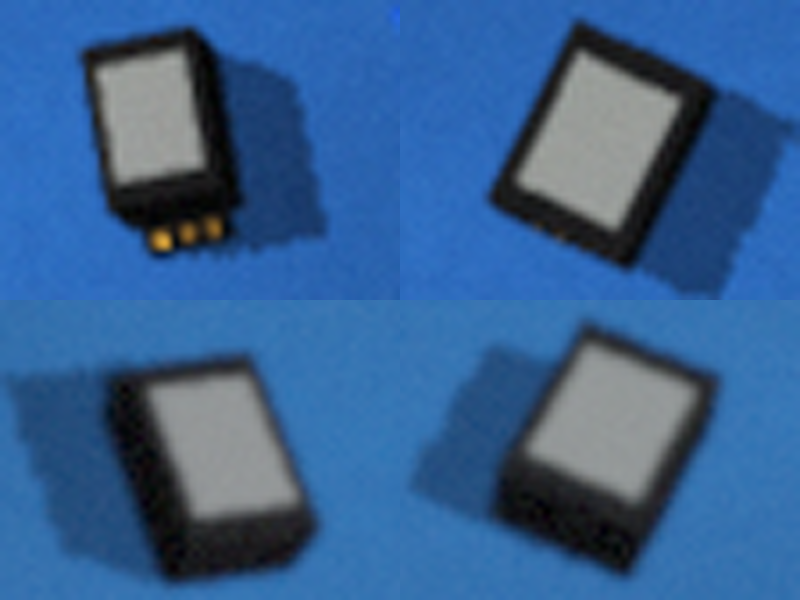

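The upper-left picture settles it. The battery at top-image (143,141) has the gold tongue at its lower end, towards the robot. The one at (203,188) is the plain spare. The dock's lip end also points towards the robot. I'll go above the dock first for a close wrist view.

```bash
cat >> h.py <<'E'
def units(x,y,z,yaw,s=None):
    "jog row (total) from present measured pose to the target; yaw deg"
    s=s or arm.get_state(); M=rot(s["ee_rot"]); d=M.T@(np.array([x,y,z])-s["eef_pos"])
    t=-((yaw-np.degrees(s["ee_rot"][2])+180)%360-180)
    return np.r_[d/.06,t/5].round(3).tolist(), np.linalg.norm(d).round(4)
E
python3 - <<'E'
from h import *
print(units(.50,-.20,.24,158), units(.58,.26,.2,192.7))
f=grab_frame("wrist"); s=arm.get_state(); M=rot(s["ee_rot"])
print(f["vfov"],f["cx"],f["cy"]); print((M.T@(np.array(f["xyz"])-s["eef_pos"])).round(4),(M.T@rot(f["rotation"])).round(3).tolist())
E
```

```text
([-6.999, 5.626, -0.23, 7.787], np.float64(0.539)) ([-10.508, 12.571, 0.447, 0.847], np.float64(0.9835))
65.70646984690485 254.4911977712543 191.26666048311625
[ 0.0658  0.0004 -0.1576] [[-0.001, -0.969, -0.246], [1.0, -0.001, -0.001], [0.001, -0.246, 0.969]]
```

Request:
{"method": "jog_arm", "body": {"deltas": [[[-0.77,0.62,-0.03,0.85],[-1.55,1.25,-0.05,1.7],[-2.33,1.87,-0.08,2.6],[-3.1,2.5,-0.1,3.4],[-3.9,3.1,-0.13,4.3],[-4.65,3.75,-0.15,5.2],[-5.4,4.35,-0.18,6.0],[-6.2,5.0,-0.2,6.9]]]}}

```text
t: 1.15
eef_pos: [0.4658, -0.2486, 0.2388]
ee_rot: [3.142, 0.0, 2.833]
force: [1.2, -1.3, -0.7]
width: 0.0875
gripper_force: 0.0
```

Request:
{"method": "jog_arm", "body": {"deltas": [[[-0.4,0.78,0,0.5],[-0.45,0.82,0,0.9],[-0.45,0.82,0,0.9],[-0.45,0.82,0,0.9]]]}}

```text
t: 1.65
eef_pos: [0.5052, -0.2118, 0.2384]
ee_rot: [-3.141, -0.0, 2.757]
force: [0.2, 0.4, -0.7]
width: 0.0877
gripper_force: 0.0
```

```bash
cat >> h.py <<'E'
import json
def wrist(name,scale=None):
    f=grab_frame("wrist"); f["fish"]=True; cv2.imwrite(f"pics/{name}.png",f["img"][:,:,::-1])
    json.dump({k:(np.array(v).tolist() if k!="fish" else True) for k,v in f.items() if k!="img"},open(f"pics/{name}.json","w")); return f
E
python3 - <<'E'
from h import *
f=wrist("w1"); s=arm.get_state(); print(s["eef_pos"],np.degrees(s["ee_rot"]),s["t"],s["force"])
i=cv2.imread("pics/w1.png"); cv2.imwrite("pics/w1b.png",cv2.resize(i,(800,600),interpolation=cv2.INTER_CUBIC))
E
```

```text
[ 0.50516578 -0.21199406  0.23852489] [-1.79996961e+02 -1.08898374e-02  1.57932626e+02] 1.7 [0.25223099 0.20859705 0.50616129]
```

View pics/w1b.png

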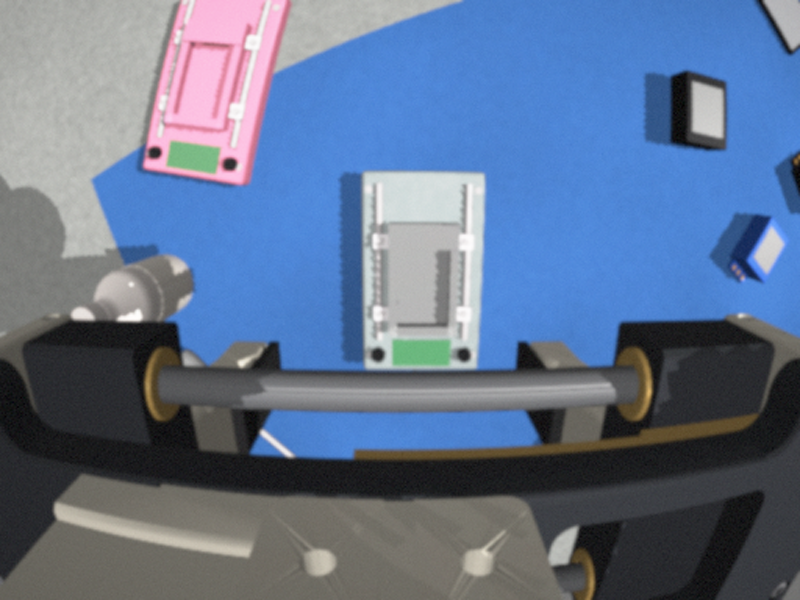

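The wrist view shows the grey dock at about (422,270) of 800×600. Its display is at the bottom (420,352), and the carriage spans rows ~222–335. I'll go lower for a finer look.

Request:
{"method": "jog_arm", "body": {"deltas": [[[-0.2,0.1,1.0,0],[-0.3,0.15,1.9,0],[-0.3,0.15,2.3,0],[-0.3,0.15,2.3,0],[-0.3,0.15,2.3,0]]]}}

```text
t: 2.33
eef_pos: [0.5264, -0.2105, 0.1019]
ee_rot: [3.141, 0.002, 2.756]
force: [-0.1, 0.7, 0.7]
width: 0.0876
gripper_force: 0.0
```

Run:
```python
from h import *
f=wrist("w2"); s=arm.get_state(); print(s["eef_pos"],np.degrees(s["ee_rot"]),s["t"])
i=cv2.imread("pics/w2.png"); c=i[20:245,150:375]; cv2.imwrite("pics/w2b.png",cv2.resize(c,(600,600),interpolation=cv2.INTER_CUBIC))
```

```text
[ 0.5266956  -0.21039196  0.10228681] [1.79968239e+02 1.50208487e-01 1.57943634e+02] 2.375
```

View pics/w2b.png

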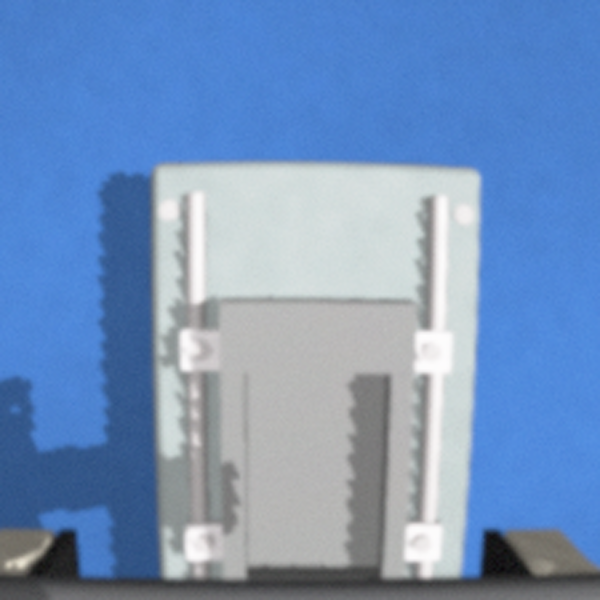

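The close wrist view shows these features (crop scale 2.667, origin (150,20)):
- lip-end base corners at (155,166) and (480,168)
- lip block's far edge at row 300, columns 219–416
- lip front edge at row ~372
- tail-wall foot at row ~567
- bay inner walls at columns 245 and 390

I'll fit the dock pose and carriage shift to these.

```bash
cat > fit.py <<'E'
from h import *
from scipy.optimize import least_squares
W1=json.load(open("pics/w1.json"));W2=json.load(open("pics/w2.json"))
k=2.6667;e=lambda u,v:(150+u/k,20+v/k);g=lambda u,v:(u/1.5625,v/1.5625);t=lambda u,v:(284+u/3.16,122+(v-300)/3.16)
# cam, pixel, dock point (mm), moves with carriage, use mask(u,v)
D=[(W2,e(155,165),(85,50,22),0,(1,1)),(W2,e(480,169),(85,-50,22),0,(1,1)),(W2,e(219,301),(50,28,37),1,(1,1)),(W2,e(416,301),(50,-28,37),1,(1,1)),
(W2,e(245,373),(29.5,21,37),1,(1,1)),(W2,e(391,373),(29.5,-21,37),1,(1,1)),(W2,e(383,450),(0,-21,25),1,(0,0)),
(W2,e(470,500),(0,-50,22),0,(0,0)),
(W1,g(362,173),(85,50,22),0,(1,1)),(W1,g(485,173),(85,-50,22),0,(1,1)),(W1,g(477,367),(-85,-50,22),0,(1,1)),(W1,g(365,367),(-85,50,22),0,(1,1)),
(T,t(130,330),(-85,50,22),0,(1,1)),(T,t(250,376),(-85,-50,22),0,(1,1)),(T,t(168,580),(85,-50,22),0,(1,1)),(T,t(45,530),(85,50,22),0,(1,1))]
def res(p,sel,full=False):
    o=[]
    for c,px,P,m,w in D:
        if not any(c is q for q in sel): continue
        a=np.radians(p[2]);P=np.array(P)+[p[3]*m,0,0]
        X=[p[0]/1e3+(P[0]*np.cos(a)-P[1]*np.sin(a))/1e3,p[1]/1e3+(P[0]*np.sin(a)+P[1]*np.cos(a))/1e3,P[2]/1e3]
        o.append((proj(c,X)[0]-px)*np.array(w))
    return np.array(o) if full else np.ravel(o)
if __name__=="__main__":
  for n,sel in [("all",[W1,W2,T]),("w",[W1,W2]),("w2",[W2]),("top",[T])]:
    r=least_squares(lambda p:res(p,sel),[519,-197,158,0],loss="soft_l1");print(n,r.x.round(2));print(res(r.x,sel,True).round(1).tolist())
E
python3 fit.py
```

```text
all [ 521.3  -196.25  158.     -5.72]
[[-2.5, 0.1], [0.6, -0.3], [-0.0, -0.1], [0.7, 0.2], [-0.2, -0.1], [0.4, -0.0], [0.0, 0.0], [0.0, -0.0], [-0.9, -1.1], [0.1, -0.4], [0.6, 2.1], [-0.5, 2.6], [38.1, 13.9], [-38.6, -16.6], [-39.6, -16.9], [38.8, 15.6]]
w [ 521.27 -196.3   157.91   -5.73]
[[-2.4, -0.1], [0.7, -0.2], [-0.0, -0.1], [0.7, 0.3], [-0.2, -0.1], [0.4, 0.0], [0.0, 0.0], [0.0, -0.0], [-0.8, -1.1], [0.2, -0.3], [0.5, 2.2], [-0.6, 2.5]]
w2 [ 521.35 -196.44  157.87   -5.61]
[[-2.5, 0.0], [0.7, -0.0], [-0.1, -0.2], [0.6, 0.3], [-0.3, -0.2], [0.3, 0.0], [0.0, 0.0], [0.0, -0.0]]
top [ 519.27 -204.88  205.      0.  ]
[[12.9, -1.2], [-62.8, 0.6], [-6.7, 0.8], [70.7, -0.4]]
```

Run:
```python
from h import *
print(units(.605,.262,.095,192.7)); b=np.array([.5805,.2565]);a=np.radians(192.7);M=np.array([[np.cos(a),np.sin(a)],[-np.sin(a),np.cos(a)]])
for u,v in [(177,126),(186,138),(205,122),(193,113),(190,125)]: p=at(T,u,v,.03)[:2];print(p.round(3),(M@(p-b)*1e3).round(0))
```

```text
([1.747, 7.787, 0.121, -6.951], np.float64(0.4789))
[0.617 0.173] [-18.  89.]
[0.588 0.15 ] [ 16. 105.]
[0.629 0.106] [-14. 157.]
[0.651 0.136] [-42. 133.]
[0.621 0.142] [-14. 120.]
```

Request:
{"method": "jog_arm", "body": {"deltas": [[[0.1,0.4,-0.9,-0.5],[0.3,1.3,-1.2,-1.5],[0.5,2.3,-1.2,-2.5],[0.75,3.3,-1.2,-3.5],[1.0,4.3,-1.2,-4.5],[1.2,5.3,-1.2,-5.5],[1.4,6.3,-1.2,-6.4],[1.6,7.2,-1.0,-6.95]]]}}

```text
t: 3.38
eef_pos: [0.6004, 0.2294, 0.1637]
ee_rot: [3.14, 0.005, -2.917]
force: [0.5, 0.1, 0.7]
width: 0.0875
gripper_force: 0.0
```

Run:
```python
from h import *
print(units(.605,.262,.095,192.7))
```

```text
([-0.19, 0.51, 1.147, 0.032], np.float64(0.0762))
```

Request:
{"method": "jog_arm", "body": {"deltas": [[[-0.1,0.4,0.7,0.03],[-0.15,0.5,1.1,0.03],[-0.19,0.51,1.1,0.03],[-0.19,0.51,1.1,0.03]]]}}

```text
t: 3.88
eef_pos: [0.6045, 0.2591, 0.0967]
ee_rot: [3.141, 0.003, -2.923]
force: [-1.0, -0.8, 0.3]
width: 0.0871
gripper_force: 0.0
```

Run:
```python
from h import *
f=wrist("w3"); s=arm.get_state(); print(s["eef_pos"],np.degrees(s["ee_rot"]),s["t"])
i=cv2.imread("pics/w3.png"); c=i[20:245,150:375]; cv2.imwrite("pics/w3b.png",cv2.resize(c,(600,600),interpolation=cv2.INTER_CUBIC))
```

```text
[0.6045425  0.25900953 0.09687685] [ 1.79936698e+02  1.73929874e-01 -1.67469066e+02] 3.925
```

View pics/w3b.png

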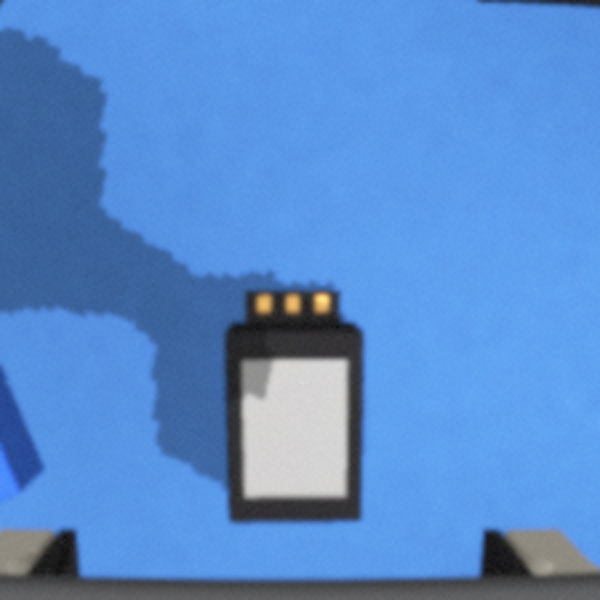

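The wrist view shows the tongue battery centred under the fingers. Its block top spans columns 227–362 and rows 325–520 of the crop, with the tongue tip at row 291. I'll fit its pose.

```bash
cat > fitb.py <<'E'
from h import *
from scipy.optimize import least_squares
W3=json.load(open("pics/w3.json"));k=2.6667;e=lambda u,v:(150+u/k,20+v/k)
D=[(e(226,324),(24,20,30)),(e(362,324),(24,-20,30)),(e(229,521),(-34,20,30)),(e(361,521),(-34,-20,30)),(e(247,291),(34,15,5)),(e(339,291),(34,-15,5))]
def X(p,P):
    a=np.radians(p[2]);return np.array([p[0]+P[0]*np.cos(a)-P[1]*np.sin(a),p[1]+P[0]*np.sin(a)+P[1]*np.cos(a),P[2]])/1e3
r=least_squares(lambda p:np.ravel([proj(W3,X(p,P))[0]-q for q,P in D]),[580,256,192.7],loss="soft_l1")
print(r.x.round(2),r.fun.reshape(-1,2).round(1).tolist()); p=r.x
a=np.radians(p[2])
for gx in (-9,):  # grip offset along battery x
    print(units((p[0]+gx*np.cos(a))/1e3,(p[1]+gx*np.sin(a))/1e3,.013,p[2]))
E
python3 fitb.py
```

```text
[581.22 258.76 192.82] [[-0.7, 1.0], [1.2, 0.9], [-0.3, 0.2], [0.2, -0.1], [-0.8, -1.1], [0.7, -1.2]]
([0.235, 0.079, 1.397, -0.058], np.float64(0.0851))
```

Request:
{"method": "jog_arm", "body": {"deltas": [[[0.27,0.08,0.3,-0.06],[0.27,0.08,0.9,-0.06],[0.27,0.08,1.3,-0.06],[0.27,0.08,1.38,-0.06],[0.27,0.08,1.38,-0.06],[0.27,0.08,1.38,-0.06]]]}}

```text
t: 4.68
eef_pos: [0.5875, 0.2605, 0.0134]
ee_rot: [3.141, 0.002, -2.917]
force: [0.5, 0.4, -0.1]
width: 0.0876
gripper_force: 0.0
```

Request:
{"method": "jog_arm", "body": {"deltas": [[[0,0,0,0],[0,0,0,0],[0,0,0,0],[0,0,0,0],[0,0,0,0],[0,0,0,0]]], "grip": 30, "squeeze": 15}}

```text
t: 5.42
eef_pos: [0.5865, 0.26, 0.0117]
ee_rot: [-3.141, -0.0, -2.917]
force: [0.3, 0.0, -1.1]
width: 0.0398
gripper_force: 15.0
```

Request:
{"method": "jog_arm", "body": {"deltas": [[[0,0,0,0],[0,0,0,0],[-0.025,0,-0.03,0],[-0.025,0,-0.03,0],[-0.025,0,-0.03,0]]], "grip": 50}}

```text
t: 6.05
eef_pos: [0.588, 0.2604, 0.0136]
ee_rot: [3.142, 0.0, -2.917]
force: [0.4, -0.1, -0.5]
width: 0.0501
gripper_force: 0.0
```

Run:
```python
from h import *
for i in range(3):
    f=wrist("w4"); s=arm.get_state(); print(s["t"],s["eef_pos"].round(4),s["width"],np.degrees(s["ee_rot"][2]))
```

```text
6.1 [0.588  0.2604 0.0136] 0.050022846677154245 -167.1516260821276
6.15 [0.588  0.2604 0.0136] 0.050142233919778643 -167.15369947778228
6.2 [0.588  0.2604 0.0135] 0.04980844520209829 -167.1533514720284
```

Request:
{"method": "jog_arm", "body": {"deltas": [[[0,0,0,0],[0,0,0,0],[0,0,0,0],[0,0,0,0],[0,0,-0.1,0],[0,0,-0.4,0],[0,0,-0.9,0],[0,0,-1.3,0]]], "grip": 30, "squeeze": 15}}

```text
t: 7.2
eef_pos: [0.5885, 0.2607, 0.0942]
ee_rot: [3.141, 0.002, -2.917]
force: [0.3, 0.9, -0.4]
width: 0.0401
gripper_force: 15.0
```

Run:
```python
from h import *
f=wrist("w5"); s=arm.get_state(); M=rot(s["ee_rot"]); b=f["img"][:,:,2].astype(float); print(s["eef_pos"].round(4))
def P(x,y,z): # battery point mm -> pixel, gx=-7, underside 13.6 beyond the tip
    return proj(f,s["eef_pos"]+M@np.array([(x+7),-y,13.6-z])/1e3)[0]
for n,q in dict(FL=(24,20,30),FR=(24,-20,30),ML=(10,20,30),MR=(10,-20,30),TL=(34,15,5),TR=(34,-15,5)).items(): print(n,P(*q).round(1))
r0=int(P(24,0,30)[1])
for r in range(r0-14,r0+34,4):
    d=np.where(b[r,130:380]<95)[0]; print(r,(d.min()+130,d.max()+130,len(d)) if len(d) else None)
```

```text
[0.5901 0.2616 0.0977]
FL [213.8 194.3]
FR [296.6 194.3]
ML [214.9 221.6]
MR [295.6 221.6]
TL [228.3 165.6]
TR [282.2 165.6]
180 (np.int64(224), np.int64(285), 62)
184 (np.int64(221), np.int64(288), 68)
188 (np.int64(218), np.int64(290), 73)
192 (np.int64(217), np.int64(292), 76)
196 (np.int64(216), np.int64(292), 77)
200 (np.int64(217), np.int64(292), 76)
204 (np.int64(217), np.int64(292), 76)
208 (np.int64(130), np.int64(379), 114)
212 (np.int64(130), np.int64(379), 114)
216 (np.int64(130), np.int64(379), 116)
220 (np.int64(130), np.int64(379), 120)
224 (np.int64(130), np.int64(379), 130)
```

Run:
```python
from h import *
a=cv2.imread("pics/w5.png")[120:245,170:340]; f=grab_frame("scene"); cv2.imwrite("pics/s5.png",f["img"][:,:,::-1]); 
p=proj(f,arm.get_state()["eef_pos"])[0].astype(int); b=f["img"][p[1]-50:p[1]+40,p[0]-60:p[0]+60,::-1]
cv2.imwrite("pics/v5.png",np.hstack([cv2.resize(a,(408,300),interpolation=2),cv2.resize(b,(390,300),interpolation=2)]))
```

```text
(no output)
```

View pics/v5.png

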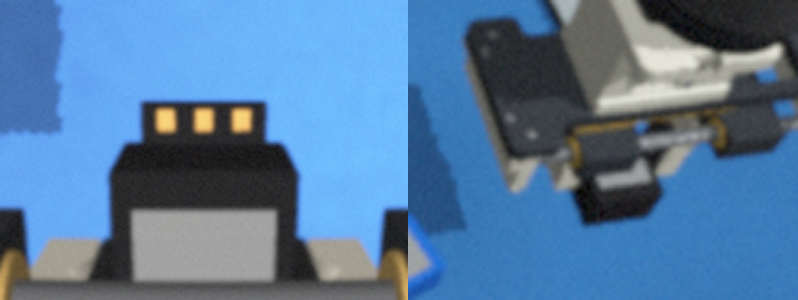

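The battery lies level in the grip with the tongue forward and centred between the fingers (tongue at columns 142–267, tip at row 102 of the left crop). Now I'll carry it over the dock.

```bash
cat >> h.py <<'E'
YAW=157.9; DO=np.array([.52127,-.1963]); SH=-.0057
def dk(s=None):
    "TCP in carriage axes (mm; z over the bay floor), yaw error deg, force in dock axes"
    s=s or arm.get_state(); a=np.radians(YAW); c=np.array([[np.cos(a),np.sin(a)],[-np.sin(a),np.cos(a)]])
    return (np.r_[c@(s["eef_pos"][:2]-DO)-[SH,0],s["eef_pos"][2]-.025]*1e3).round(2),round((np.degrees(s["ee_rot"][2])-YAW+180)%360-180,2),np.r_[c@s["force"][:2],s["force"][2]].round(2),round(float(s["t"]),2)
E
python3 - <<'E'
from h import *
print(units(.54045,-.2041,.13,157.9))
E
```

```text
([2.531, -7.382, -0.597, 6.997], np.float64(0.4696))
```

Request:
{"method": "jog_arm", "body": {"deltas": [[[0.3,-0.8,-0.4,0.8],[0.6,-1.7,-0.6,1.7],[0.95,-2.7,-0.6,2.6],[1.3,-3.65,-0.6,3.5],[1.6,-4.6,-0.6,4.4],[1.95,-5.6,-0.6,5.3],[2.3,-6.6,-0.6,6.3],[2.5,-7.35,-0.6,7.0]]]}}

```text
t: 8.3
eef_pos: [0.5389, -0.2051, 0.1279]
ee_rot: [3.141, 0.0, 2.752]
force: [0.6, 0.4, -2.0]
width: 0.0399
gripper_force: 15.0
```

Request:
{"method": "jog_arm", "body": {"deltas": [[[0,0,0,0],[0,0,0,0],[0,0,0,0]]]}}

```text
t: 8.68
eef_pos: [0.5399, -0.2019, 0.1277]
ee_rot: [3.141, 0.0, 2.756]
force: [0.4, 0.0, -0.8]
width: 0.0399
gripper_force: 15.0
```

Run:
```python
from h import *
print(dk(),units(.54045,-.2041,.07,157.9))
```

```text
(array([-13.73,  -1.8 , 102.68]), np.float64(0.04), array([-0.32, -0.18, -0.81]), 8.68) ([-0.021, -0.03, 0.961, 0.007], np.float64(0.0577))
```

Request:
{"method": "jog_arm", "body": {"deltas": [[[-0.02,-0.03,0.4,0],[-0.02,-0.03,0.8,0],[-0.02,-0.03,0.96,0],[-0.02,-0.03,0.96,0],[-0.02,-0.03,0.96,0]]]}}

```text
t: 9.3
eef_pos: [0.541, -0.2048, 0.0709]
ee_rot: [3.141, 0.001, 2.756]
force: [-0.4, 0.7, -0.6]
width: 0.0401
gripper_force: 15.0
```

Run:
```python
from h import *
print(dk()); f=wrist("w6")
a=np.radians(YAW);
def C(x,y,z): x=x+SH*1e3; return proj(f,[DO[0]+(x*np.cos(a)-y*np.sin(a))/1e3,DO[1]+(x*np.sin(a)+y*np.cos(a))/1e3,.025+z/1e3])[0].round(1)
for q in [(50,28,12),(50,-28,12),(29.5,21,12),(29.5,-21,12),(20,21,10),(20,-21,10),(20,28,10),(20,-28,10)]: print(q,C(*q))
cv2.imwrite("pics/w6b.png",cv2.resize(cv2.imread("pics/w6.png")[90:240,155:355],(800,600),interpolation=2))
```

```text
(array([-15.78,   0.48,  45.89]), np.float64(-0.0), array([ 0.61, -0.5 , -0.57]), 9.3)
(50, 28, 12) [211.6 118. ]
(50, -28, 12) [298.8 118. ]
(29.5, 21, 12) [222.9 149.4]
(29.5, -21, 12) [287.6 149.3]
(20, 21, 10) [223.5 163.3]
(20, -21, 10) [287.  163.3]
(20, 28, 10) [213.  163.4]
(20, -28, 10) [297.5 163.3]
```

View pics/w6b.png

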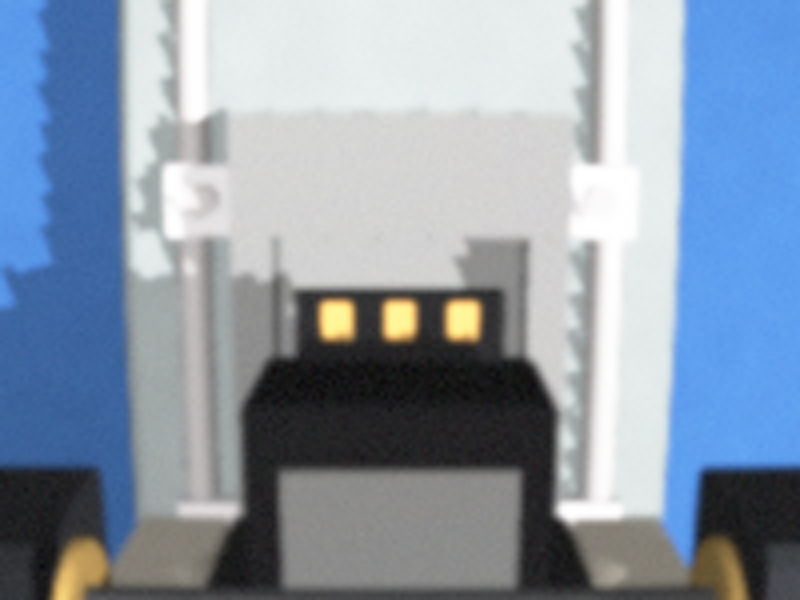

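The tongue (columns 297–505) is centred between the bay's inner walls (275 and 527). The lip front edge at row 237 and far edge at row 112 match the fitted dock pose. I'll lower until just above the walls.

Request:
{"method": "jog_arm", "body": {"deltas": [[[0,0,0.12,0],[0,0,0.22,0],[0,0,0.3,0],[0,0,0.32,0],[0,0,0.32,0],[0,0,0.32,0]]]}}

```text
t: 10.1
eef_pos: [0.5404, -0.205, 0.0509]
ee_rot: [3.142, 0.0, 2.755]
force: [0.4, 0.2, -2.1]
width: 0.0398
gripper_force: 15.0
```

Run:
```python
from h import *
print(dk()); F=json.load(open("pics/w6.json")); p=at(F,155+400/4,90+290/4,.025+.0373); a=np.radians(YAW)
print("tip", ((p[:2]-DO)@np.array([np.cos(a),np.sin(a)])-SH)*1e3,((p[:2]-DO)@np.array([-np.sin(a),np.cos(a)]))*1e3)
```

```text
(array([-15.3 ,   0.92,  25.89]), np.float64(-0.05), array([-0.29, -0.32, -2.14]), 10.1)
tip 24.66769070311602 0.20825819640031898
```

Request:
{"method": "jog_arm", "body": {"deltas": [[[0,0.01,0.015,0],[0,0.01,0.03,0],[0,0.01,0.03,0],[0,0.01,0.03,0]]]}}

```text
t: 10.6
eef_pos: [0.5405, -0.2045, 0.049]
ee_rot: [3.142, 0.0, 2.755]
force: [-0.6, 1.8, -1.4]
width: 0.0401
gripper_force: 15.0
```

Run:
```python
from h import *
print(dk())
```

```text
(array([-15.19,   0.36,  24.  ]), np.float64(-0.05), array([ 1.26, -1.48, -1.41]), 10.6)
```

Request:
{"method": "jog_arm", "body": {"deltas": [[[0,0.002,0.01,0],[0,0.002,0.02,0],[0,0.002,0.03,0],[0,0.002,0.03,0]]]}}

```text
t: 11.1
eef_pos: [0.5404, -0.2044, 0.0481]
ee_rot: [-3.141, 0.0, 2.755]
force: [-3.2, 2.4, 9.4]
width: 0.0401
gripper_force: 15.0
```

Run:
```python
from h import *
print(dk())
for i in range(3): grab_frame("top"); print(arm.get_state()["force"].round(2))
```

```text
(array([-15.1 ,   0.27,  23.11]), np.float64(-0.03), array([ 3.82, -1.03,  9.35]), 11.1)
[-3.8   2.92  8.71]
[-3.4   2.95  9.32]
[-4.08  2.48  8.51]
```

Request:
{"method": "jog_arm", "body": {"deltas": [[[0,0,0,0],[0,0,0,0],[0,0,0,0]]], "squeeze": 6}}

```text
t: 11.62
eef_pos: [0.5401, -0.2043, 0.0474]
ee_rot: [-3.141, -0.001, 2.755]
force: [-2.2, 2.4, 5.2]
width: 0.0402
gripper_force: 6.0
```

Run:
```python
from h import *
print(dk(),arm.get_state()["gripper_force"]); f=wrist("w7"); 
a=np.hstack([cv2.resize(cv2.imread("pics/w7.png")[90:240,155:355],(480,360),interpolation=2)])
b=f["img"][:,:,2].astype(float)
print([ (r,int(b[r,240:270].mean())) for r in range(150,215,3)])
```

```text
(array([-14.79,   0.31,  22.41]), np.float64(-0.05), array([ 2.92, -1.39,  5.24]), 11.62) 6.000283509492874
[(150, 206), (153, 205), (156, 205), (159, 198), (162, 109), (165, 68), (168, 97), (171, 96), (174, 71), (177, 37), (180, 31), (183, 19), (186, 19), (189, 25), (192, 35), (195, 35), (198, 35), (201, 36), (204, 39), (207, 125), (210, 138), (213, 137)]
```

Request:
{"method": "jog_arm", "body": {"deltas": [[[0,0,0.01,0],[0,0,0.02,0],[0,0,0.025,0],[0,0,0.025,0]]]}}

```text
t: 12.18
eef_pos: [0.5398, -0.2041, 0.0457]
ee_rot: [-3.141, -0.001, 2.755]
force: [-4.9, 3.2, 5.5]
width: 0.04
gripper_force: 6.0
```

```bash
cat > prof.py <<'E'
from h import *
def edges(f):
    b=cv2.GaussianBlur(f["img"],(0,0),.7)[:,:,2].astype(float)[:,225:285].mean(1)
    def cross(lo,hi,th):
        for r in range(lo,hi):
            if (b[r]-th)*(b[r+1]-th)<=0: return round(r+(b[r]-th)/(b[r]-b[r+1]),2)
    return dict(tip=cross(140,185,140),label=cross(185,230,80))
E
python3 - <<'E'
from prof import *
print(dk())
for n in ("w6","w7"): print(n,edges(dict(img=cv2.imread(f"pics/{n}.png")[:,:,::-1])))
print(edges(wrist("w8")))
E
```

```text
(array([-14.37,   0.28,  20.72]), np.float64(-0.05), array([ 5.71, -1.09,  5.48]), 12.18)
w6 {'tip': np.float64(161.38), 'label': np.float64(206.78)}
w7 {'tip': np.float64(161.23), 'label': np.float64(205.56)}
{'tip': np.float64(162.1), 'label': np.float64(203.15)}
```

The label edge moved up and the tongue edge down in the picture, so the battery is tilting about the pads with the tail on the wall. I'll firm the grip and slide forward.

Request:
{"method": "jog_arm", "body": {"deltas": [[[0,0,0,0],[0.02,0,0,0],[0.05,0,0,0],[0.08,0,0,0],[0.1,0,0,0],[0.1,0,0,0],[0.1,0,0,0]]], "squeeze": 15}}

```text
t: 13.1
eef_pos: [0.5355, -0.2022, 0.0458]
ee_rot: [3.141, 0.001, 2.755]
force: [2.5, -1.6, -2.1]
width: 0.0403
gripper_force: 15.0
```

Run:
```python
from prof import *
print(dk()); print(edges(wrist("w9")))
```

```text
(array([-9.71,  0.13, 20.77]), np.float64(-0.05), array([-2.86,  0.52, -2.1 ]), 13.1)
{'tip': np.float64(164.66), 'label': np.float64(203.18)}
```

Request:
{"method": "jog_arm", "body": {"deltas": [[[0.015,0,0,0],[0.025,0,0,0],[0.025,0,0,0],[0.025,0,0,0]]]}}

```text
t: 13.65
eef_pos: [0.5351, -0.202, 0.0463]
ee_rot: [3.141, 0.003, 2.756]
force: [5.3, -3.5, -1.3]
width: 0.0399
gripper_force: 15.0
```

Run:
```python
from prof import *
print(dk()); print(edges(wrist("w10")))
```

```text
(array([-9.28,  0.06, 21.31]), np.float64(-0.02), array([-6.27,  1.22, -1.34]), 13.65)
{'tip': np.float64(165.16), 'label': np.float64(203.04)}
```

Run:
```python
from h import *
a=cv2.resize(cv2.imread("pics/w10.png")[90:240,155:355],(800,600),interpolation=2)
cv2.imwrite("pics/v10.png",a)
W3=json.load(open("pics/w3.json")); p=at(W3,150+295/2.6667,20+358/2.6667,.03)*1e3; a=np.radians(192.82)
print("label front x", (p[:2]-[581.22,258.76])@[np.cos(a),np.sin(a)])
```

```text
label front x 14.900536808475824
```

View pics/v10.png

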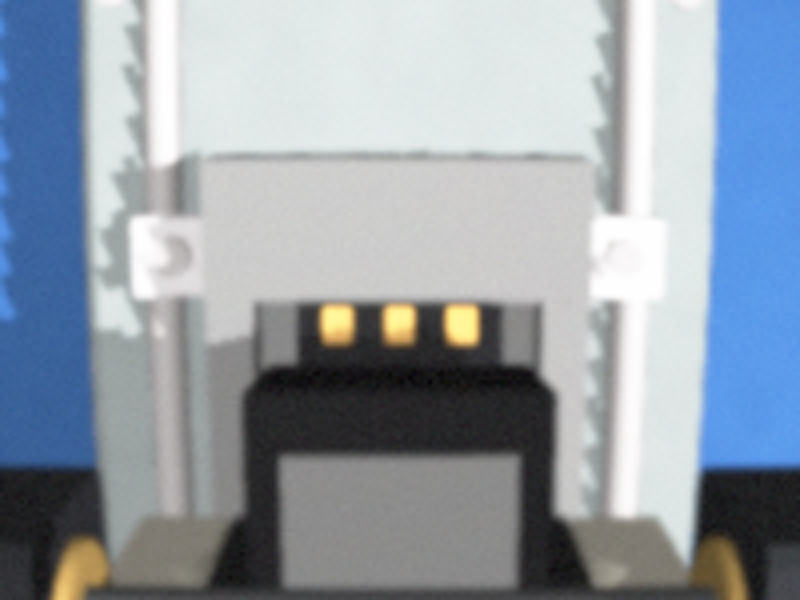

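Run:
```python
from prof import *
from scipy.optimize import least_squares
A=json.load(open("pics/w6.json"))
K=np.array(A["xyz"]); 
# use camera fixed in the tool: camera in tool frame from the first look
C=dict(vfov=A["vfov"],cx=A["cx"],cy=A["cy"],fish=True)
ct=np.array([.0658,.0004,-.1576]); Rt=np.array([[-.001,-.969,-.246],[1,-.001,-.001],[.001,-.246,.969]])
F=192/np.tan(np.radians(A["vfov"])/2)
def pr(P): # tool mm
    c=(np.array(P)/1e3-ct)@Rt; rr=np.hypot(c[0],c[1]); k=np.arctan2(rr,c[2])/rr; return np.array([A["cx"]+F*k*c[0],A["cy"]+F*k*c[1]])
e=lambda u,v:np.array([155+u/4,90+v/4])
def tool(p,x,y,z): # battery->tool; p=(dx,dz up,pitch front-down rad), about pad centre (-7,22)
    X,Z=x+7,z-22; c,s=np.cos(p[2]),np.sin(p[2]); return [X*c+Z*s+p[0],-y,-(-X*s+Z*c+22+p[1]-13.6)]
w6=[(e(278,468),'L',1),(e(523,468),'L',-1),(e(318,300),'G',1),(e(482,300),'G',-1),(e(318,340),'H',1),(e(482,340),'H',-1)]
w10=[(e(278,453),'L',1),(e(523,453),'L',-1),(e(318,305),'G',1),(e(481,305),'G',-1),(e(318,345),'H',1),(e(481,345),'H',-1)]
# unknown features: label x, half width; gold x top,bottom, half width (heights known)
def R6(q): 
    m={'L':(q[0],q[1],30),'G':(q[2],q[4],5),'H':(q[3],q[4],5)}
    return m
q=least_squares(lambda q:np.ravel([pr(tool((0,0,0),m[0],sg*m[1],m[2]))-px for px,k,sg in w6 for m in [R6(q)[k]]]),[15,15,32,27,11]).x
print("features",q.round(2)); m=R6(q)
for dz in (None,0,-1,-2):
    fn=lambda p:np.ravel([pr(tool((p[0],p[1] if dz is None else dz,p[2]),m[k][0],sg*m[k][1],m[k][2]))-px for px,k,sg in w10])
    r=least_squares(fn,[0,0,.05]); print(dz,r.x.round(3),np.abs(r.fun).max().round(2),"tip rel TCP",np.round(tool((r.x[0],r.x[1] if dz is None else dz,r.x[2]),34,0,0),1))
```

```text
features [14.85 15.28 31.96 26.18 11.65]
None [1.106 2.224 0.113] 1.11 tip rel TCP [39.4  0.  15.8]
0 [0.556 0.    0.101] 1.42 tip rel TCP [39.1  0.  17.6]
-1 [0.31  0.    0.096] 1.6 tip rel TCP [39.   0.  18.4]
-2 [0.064 0.094 0.09 ] 1.78 tip rel TCP [38.9  0.  19.2]
```

The tongue tip (about row 295) is just at the lip's front edge (row 300) and rides about 4 mm high, so it is meeting the lip face. I'll back off, soften the grip and press the tail on the wall again to tilt it more.

Request:
{"method": "jog_arm", "body": {"deltas": [[[-0.05,0,0,0],[-0.1,0,0,0],[-0.1,0,0,0],[-0.1,0,0.01,0],[-0.1,0,0.025,0],[-0.1,0,0.035,0],[-0.1,0,0.045,0],[-0.1,0,0.045,0]]], "squeeze": 6}}

```text
t: 14.7
eef_pos: [0.5382, -0.2037, 0.0431]
ee_rot: [-3.141, -0.001, 2.755]
force: [-4.4, 1.8, 6.5]
width: 0.04
gripper_force: 6.0
```

Run:
```python
from prof import *
print(dk()); print(edges(wrist("w11")))
```

```text
(array([-12.82,   0.49,  18.11]), np.float64(-0.05), array([ 4.73, -0.04,  6.52]), 14.7)
{'tip': np.float64(163.41), 'label': np.float64(199.74)}
```

Request:
{"method": "jog_arm", "body": {"deltas": [[[0,0,0,0],[0.02,0,-0.005,0],[0.05,0,-0.005,0],[0.07,0,-0.005,0],[0.09,0,-0.005,0],[0.09,0,-0.005,0]]], "squeeze": 15}}

```text
t: 15.5
eef_pos: [0.5345, -0.2018, 0.0433]
ee_rot: [3.141, 0.001, 2.755]
force: [1.0, -0.9, -1.1]
width: 0.04
gripper_force: 15.0
```

Run:
```python
from prof import *
print(dk()); print(edges(wrist("w12")))
```

```text
(array([-8.57,  0.1 , 18.33]), np.float64(-0.04), array([-1.27,  0.43, -1.06]), 15.5)
{'tip': np.float64(167.64), 'label': np.float64(199.75)}
```

Request:
{"method": "jog_arm", "body": {"deltas": [[[0.02,0,0,0],[0.04,0,0,0],[0.06,0,0,0],[0.06,0,0,0],[0.06,0,0,0]]]}}

```text
t: 16.18
eef_pos: [0.5319, -0.2007, 0.0437]
ee_rot: [3.141, 0.002, 2.755]
force: [4.5, -2.8, -2.2]
width: 0.04
gripper_force: 15.0
```

Run:
```python
from prof import *
print(dk()); print(edges(wrist("w13")))
```

```text
(array([-5.8 ,  0.03, 18.7 ]), np.float64(-0.03), array([-5.27,  0.9 , -2.18]), 16.18)
{'tip': np.float64(172.17), 'label': np.float64(199.74)}
```

The tongue is under the lip and on the sprung contact, at about 5 N. I'll push on.

Request:
{"method": "jog_arm", "body": {"deltas": [[[0.02,0,0,0],[0.04,0,0,0],[0.04,0,0,0],[0.04,0,0,0]]]}}

```text
t: 16.73
eef_pos: [0.5304, -0.2, 0.0441]
ee_rot: [3.141, 0.004, 2.756]
force: [4.6, -3.2, -0.7]
width: 0.0397
gripper_force: 15.0
```

Run:
```python
from prof import *
print(dk()); print(edges(wrist("w14")))
```

```text
(array([-4.17, -0.06, 19.1 ]), np.float64(-0.01), array([-5.46,  1.24, -0.66]), 16.73)
{'tip': np.float64(174.32), 'label': np.float64(199.71)}
```

Request:
{"method": "jog_arm", "body": {"deltas": [[[0.02,0,0,0],[0.035,0,0,0],[0.045,0,0,0],[0.045,0,0,0]]]}}

```text
t: 17.27
eef_pos: [0.5289, -0.1992, 0.0446]
ee_rot: [3.141, 0.005, 2.756]
force: [7.0, -5.2, 0.4]
width: 0.04
gripper_force: 15.0
```

Run:
```python
from prof import *
print(dk()); print(edges(wrist("w15")))
```

```text
(array([-2.47, -0.15, 19.64]), np.float64(0.02), array([-8.4 ,  2.19,  0.38]), 17.27)
{'tip': np.float64(175.62), 'label': np.float64(199.68)}
```

Request:
{"method": "jog_arm", "body": {"deltas": [[[0,0,0.01,0],[-0.005,0,0.02,0],[-0.01,0,0.03,0],[-0.015,0,0.04,0],[-0.015,0,0.04,0]]]}}

```text
t: 17.95
eef_pos: [0.5298, -0.1996, 0.0428]
ee_rot: [3.141, 0.006, 2.756]
force: [5.8, -4.5, 6.0]
width: 0.04
gripper_force: 15.0
```

Run:
```python
from prof import *
print(dk()); print(edges(wrist("w16")))
```

```text
(array([-3.43, -0.16, 17.82]), np.float64(0.03), array([-7.02,  1.99,  6.01]), 17.95)
{'tip': np.float64(175.17), 'label': np.float64(201.22)}
```

Request:
{"method": "jog_arm", "body": {"deltas": [[[-0.005,0,0.01,0],[-0.01,0,0.02,0],[-0.02,0,0.03,0],[-0.025,0,0.04,0],[-0.025,0,0.04,0]]]}}

```text
t: 18.62
eef_pos: [0.5309, -0.2001, 0.0402]
ee_rot: [3.141, 0.005, 2.756]
force: [4.6, -4.2, 6.7]
width: 0.0398
gripper_force: 15.0
```

Run:
```python
from prof import *
print(dk()); print(edges(wrist("w17")))
```

```text
(array([-4.6 , -0.12, 15.2 ]), np.float64(0.01), array([-5.8 ,  2.17,  6.66]), 18.62)
{'tip': np.float64(174.67), 'label': np.float64(203.76)}
```

Request:
{"method": "jog_arm", "body": {"deltas": [[[0,0,0.01,0],[-0.005,0,0.02,0],[-0.01,0,0.03,0],[-0.015,0,0.04,0],[-0.015,0,0.04,0]]]}}

```text
t: 19.3
eef_pos: [0.5317, -0.2004, 0.0378]
ee_rot: [3.141, 0.005, 2.756]
force: [5.3, -3.1, 6.2]
width: 0.0396
gripper_force: 15.0
```

Run:
```python
from prof import *
print(dk()); print(edges(wrist("w18")))
```

```text
(array([-5.55, -0.11, 12.8 ]), np.float64(0.02), array([-6.03,  0.88,  6.18]), 19.3)
{'tip': np.float64(174.28), 'label': np.float64(206.42)}
```

The label edge is back at its level-battery row, so the battery is almost flat. I'll ease back onto the tail wall with a last slight press, then open.

Request:
{"method": "jog_arm", "body": {"deltas": [[[0,0,0.01,0],[-0.02,0,0.015,0],[-0.04,0,0.015,0],[-0.05,0,0.015,0],[-0.05,0,0.015,0]]]}}

```text
t: 19.98
eef_pos: [0.5324, -0.2009, 0.036]
ee_rot: [3.141, 0.001, 2.755]
force: [1.4, -0.2, 6.7]
width: 0.0401
gripper_force: 15.0
```

Run:
```python
from prof import *
print(dk()); print(edges(wrist("w19")))
```

```text
(array([-6.33,  0.06, 11.02]), np.float64(-0.04), array([-1.39, -0.35,  6.66]), 19.98)
{'tip': np.float64(173.57), 'label': np.float64(207.86)}
```

Request:
{"method": "jog_arm", "body": {"deltas": [[[0,0,0,0],[0,0,-0.01,0],[0,0,-0.03,0],[0,0,-0.1,0],[0,0,-0.4,0],[0,0,-0.8,0],[0,0,-0.8,0],[0,0,-0.8,0]]], "grip": 65}}

```text
t: 21.02
eef_pos: [0.5316, -0.2008, 0.083]
ee_rot: [3.141, -0.0, 2.755]
force: [-0.6, 0.2, 0.0]
width: 0.0649
gripper_force: 0.0
```

Run:
```python
from prof import *
print(dk()); f=wrist("w20"); i=f["img"][20:245,150:375,::-1]; s=grab_frame("scene")["img"]; p=proj(S,[.527,-.198,.04])[0].astype(int)
c=s[p[1]-50:p[1]+50,p[0]-34:p[0]+33,::-1]
cv2.imwrite("pics/v20.png",np.hstack([cv2.resize(i,(396,600),interpolation=2) if 0 else cv2.resize(i,(400,400),interpolation=2),cv2.resize(c,(268,400),interpolation=2)]))
```

```text
(array([-5.52,  0.26, 57.98]), np.float64(-0.06), array([0.65, 0.09, 0.02]), 21.02)
```

View pics/v20.png

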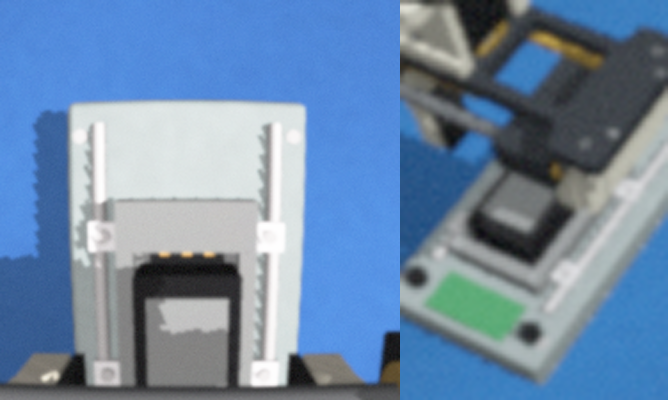

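The battery lies in the bay with its tongue under the lip, and the fingers are clear of it. As a check, I'll press lightly on the tail with closed fingers.

Request:
{"method": "jog_arm", "body": {"deltas": [[[-0.1,0,0,0],[-0.31,0,0,0],[-0.31,0,0,0],[-0.31,0,0.1,0],[-0.31,0,0.3,0],[-0.31,0,0.41,0],[-0.31,0,0.41,0],[-0.31,0,0.41,0]]], "grip": 0}}

```text
t: 22.12
eef_pos: [0.5492, -0.2079, 0.0586]
ee_rot: [-3.142, 0.0, 2.755]
force: [0.1, 0.6, -0.7]
width: 0.0005
gripper_force: 0.0
```

Run:
```python
from prof import *
print(dk(),arm.get_state()["width"])
```

```text
(array([-24.56,   0.22,  33.65]), np.float64(-0.04), array([ 0.16, -0.61, -0.65]), 22.12) 0.0005218049296265046
```

Request:
{"method": "jog_arm", "body": {"deltas": [[[0,0,0.02,0],[0,0,0.035,0],[0,0,0.05,0],[0,0,0.06,0],[0,0,0.065,0],[0,0,0.065,0]]]}}

```text
t: 22.88
eef_pos: [0.5494, -0.208, 0.0553]
ee_rot: [-3.142, 0.001, 2.755]
force: [-1.9, 0.0, 5.3]
width: 0.0001
gripper_force: 2.8
```

Run:
```python
from prof import *
print(dk())
```

```text
(array([-24.73,   0.27,  30.33]), np.float64(-0.04), array([1.79, 0.69, 5.31]), 22.88)
```

The fingers stop at 30.3 mm above the floor with 5 N, and the battery is 30 mm thick, so it is fully home. I'll retreat and hand in.

Request:
{"method": "jog_arm", "body": {"deltas": [[[0,0,-0.2,0],[0,0,-0.8,0],[0,0,-1.6,0],[0,0,-2.2,0],[0,0,-2.2,0],[0,0,-2.2,0],[0,0,-2.2,0]]]}}

```text
t: 23.75
eef_pos: [0.5484, -0.2078, 0.1857]
ee_rot: [-3.141, -0.002, 2.755]
force: [-0.1, -0.3, -0.4]
width: 0.0004
gripper_force: 0.0
```

Run:
```python
from h import *
print(dk()); f=wrist("w21"); b=f["img"].astype(int).sum(2)
# compare dark block rear/front corners with the flat seated model
a=np.radians(YAW)
for q in [(24,20,30),(24,-20,30),(-34,20,30),(-34,-20,30)]:
    x,y=q[0]+SH*1e3,q[1]; u=proj(f,[DO[0]+(x*np.cos(a)-y*np.sin(a))/1e3,DO[1]+(x*np.sin(a)+y*np.cos(a))/1e3,.055])[0]; print(q,u.round(1))
u0=int(proj(f,[DO[0]+.0057*.9265,DO[1]-.0057*.376,.055])[0][0]); col=b[:,u0-6:u0+6].mean(1); d=np.where(col[:240]<170)[0]; print(u0,d.tolist())
print(arm.job_done())
```

```text
(array([-23.8 ,   0.41, 160.66]), np.float64(-0.06), array([ 0.01,  0.34, -0.38]), 23.75)
(24, 20, 30) [234.4 136.4]
(24, -20, 30) [275.7 136.3]
(-34, 20, 30) [235.2 194.3]
(-34, -20, 30) [275.  194.3]
255 [134, 135, 136, 137, 138, 139, 140, 141, 142, 188, 189, 190, 191, 223, 224, 225, 226, 227, 228, 229, 230, 231, 232, 233, 234, 235, 236, 237]
the job is handed in; nothing more can be done
None
```

The tongued battery is in the bay with its tongue under the lip, released and, by my checks, lying flat; the job is handed in at about 24 s, the spare was not touched, measured forces stayed around 10 N, and no verdict was returned.

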